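Close and latch the spring gate of a tacking fixture on a tube

ROBOT

A 7-joint arm with a two-finger parallel gripper is mounted at the origin on a cart in front of the work surface, level with it; the furniture and walls round the work are solid. World frame = base frame: x ahead of the robot, y to its left, z up, the work surface at z = 0. Lengths are in mm, angles in rad, forces in N, time in s.
With the tool pointing down it reaches from about 425 to 1025 mm from the base axis. Payload 9.4 kg.
Tool frame: the origin (TCP) lies midway between the tips of the shut fingers; the grasp point (between the pads) lies 19 mm behind it; z points along the fingers, y is the direction in which the jaws open and shut (so a half turn about z gives the same grasp; the last joint's range is limited). The gripper opens to 93 mm and grips with 3 to 60 N. Pads are 15 mm wide; open, the fingers measure 128 mm over their backs; the gripper's body (75 mm by 188 mm) begins 65 mm behind the grasp point.
Start: joints at [1.113, 0.599, -0.003, 1.599, 0.002, 0.943, -0.08], TCP at [269.446, -673.07, 218.618] pointing down, gripper open.
Joint ranges: [-2.57, 2.57], [-0.35, 1.97], [-1.29, 1.29], [0.11, 2.56], [-1.05, 4.19], [0.11, 1.86], [-2.63, 2.63]. Speed limits (rad/s): [2.22, 2.22, 3.01, 3.01, 3.14, 3.14, 3.14].

INTERFACE

Orientations are given as a unit quaternion [x, y, z, w].
In Python, from plant import r gives the robot as it stands. The module is installed in compiled form; this text tells all that it offers.
- The arm moves only by the tool drive_tool, never from a script. Its argument "moves" is a list that holds one entry, the list of rows, each a list of 7 numbers: the turn, a rotation vector about the tool's x, y, z in units of 30 degrees (1.0 is 30 degrees), then the shift along the tool's x, y, z in units of 0.5 m (1.0 is 0.5 m), then the opening, from 0 (shut) to 1 (fully open). In form: [[[rx, ry, rz, dx, dy, dz, grip], ...]]. A call has 1 to 12 rows; each row is the pose to reach, as a shift and turn from the pose measured when the call began, along the tool's axes at that moment; what a row does not reach only later rows make up. A row lasts 1/12 s, in which the tool goes at most 41.7 mm and 7.16 degrees, less where a joint would pass 70% of its speed; a pose out of reach is approached as far as the arm can. A call with a number of a shift or a turn outside -1 to 1 is refused whole. A call with a gripper value outside its range is refused whole. The fingers move at their own pace and stop on an object; "newtons" is the grip in N (left out, the last holds). Time passes only in rows, so rows that repeat a pose let the fingers close. It gives the time, the measured TCP pose, the force and the opening at its end, in the units of the state.
- r.get_state(): the state, without advancing time (a new reading comes with each control period).
- r.snapshot(name): name is "scene" or "top" or "wrist"; returns (picture, depth): 420x560x3 uint8, red, green, blue; 420x560 float32, mm along the optical axis (not along the pixel's ray), 0 where there is no reading.
- r.calibration(name): a dict with "fx", "fy", "cx", "cy" (pixels), "dist_coeffs" ([k1, k2, p1, p2, k3] as OpenCV has them; the pictures are not rectified), "extrinsics" (4x4, takes a point from camera to world coordinates); the wrist camera has in their place "mount" (4x4, takes a point from camera to tool coordinates, whose origin is the TCP and whose axes are the flange's). Camera axes: x right, y up, looking along -z (the intrinsics and any distortion apply to the point x, -y, -z); pixel columns grow to the right and rows downward; lengths in mm; the calibration is good to about 2 mm. A picture is of the moment at which its call begins: read the wrist's pose just before it. calibration takes no time and is no camera call.
- r.job_done(): hands the job in, once; it reports no verdict.
The state is a dict: "clock": time; "joint_positions": joint angles; "joint_vel": joint speeds; "tau": joint torques, N m; "tcp_pos": TCP position; "orientation": TCP orientation; "ft_force": force on the tool from outside, world axes, zero at the start; "moment": the same for the moment, N m; "opening": finger opening in mm.
Only numpy, scipy, OpenCV 4.12 (cv2) and the standard library are available. Lean on these libraries where they do the work, as an engineer would, in place of code of your own. Each camera call takes 0.05 s, during which the arm holds its last target. There are 200 camera calls.

TASK

Lay the square tube offcut in the bay of the tacking fixture, flat on its base plate, snug against the low back fence and the low end stop. Then swing the yellow spring gate shut across the front of the tube and, while holding it wound against its spring, slide the red catch over so that its pin stands fully behind the gate and keeps it shut. Let go, leaving the tube home and the gate held by the catch alone, and do not shift the tin, the pipe offcut or the magnet.

Things in the scene. Friction and masses are not known exactly. Their poses are not given: they have to be found in the camera images.
- jig: tacking fixture bolted to the table: dark steel base plate 150 x 260 x 6 mm, top 6 mm above the table, from -45 to +105 mm in its x and -130 to +130 mm in its y. Origin at table height; x points to the fence side (roughly away from the robot), y to the hinge end (roughly left), z up. Position and yaw vary.
- bay_seat (a point): top of the base plate, under the centre of the tube when it is home: jig (25, 34, 6) mm, jig axes. The tube lies along y between the back fence (face at jig x = 40 mm, y 1 to 63) and the end stop at its +y end (face at jig y = 71.5 mm, x 11 to 41). Both stand only 10 mm above the base plate: fingers can pass over them. The side to the robot is open while the gate is.
- tube: rusty square tube offcut 30 x 75 x 30 mm, 0.2 kg, length along its y; origin at the centre of its underside; lies on the table to the right of the fixture, yaw varies. Either end may go first.
- gate_hinge (a point): on the gate's vertical hinge axis: jig (0, 100, 22) mm; a pin with a coil spring, top 52 mm above the table. The yellow bar is 12 mm thick, 12 to 32 mm above the table and ends 185 mm from the hinge. Shut, it points to jig -y, front face at jig x = -6 mm, tip at y = -85 mm; open, it points 0.92 rad from there toward jig -x.
- gate (a joint): gate angle, rad: 0 = resting open, grows as it closes (anticlockwise from above), 0.92 = hard stop, bar along jig y. The torsion spring drives it open: 0.4 Nm at 0, 1.1 Nm at 0.92. It must be wound to about 0.895 or more for the catch pin to pass behind it; caught and let go, it springs back to about 0.875 and rests on the pin.
- gate_face (a point): on the gate's front face (the one to push), 166 mm from the hinge, mid height of the bar. Pushed here, the gate arrives with the finger between the catch's two arms (at jig y = -66 mm). The frame turns with the gate: -y along the bar to its tip, -x out of the front face.
- catch (a joint): travel of the red catch along jig +y, m: 0 to 0.005 at the start (clear of the gate), 0.055 = end; from 0.028 the pin is wholly behind a shut gate. Takes about 2 N, stays where left. Seen from above a U: a carriage at jig x 63 to 93 mm and two arms, 12 mm wide, reaching to jig -x above the gate, 42 to 50 mm above the table, 58 mm apart.
- catch_thumb (a point): on the edge of the catch's inner arm that is pushed to jig +y: jig (-20, -39, 46) mm at catch 0, moves with the catch, jig axes. The arm ends at jig x = -42 mm. A finger standing upright between the arms and pressing on the gate below takes this arm along when it slides along the bar to jig +y. Until the catch is slid, this arm clears the end of the home tube by 18 mm or more.
- catch_pin (a point): axis of the steel pin, 10 mm in diameter, that hangs from the outer arm down to 12 mm above the table: jig (-18, -103, 22) mm at catch 0, moving with the catch. Axes are the jig's.
- tin: grey tin, 74 mm in diameter, 69 mm tall, bystander at the front left; origin under its centre.
- pipe_offcut: rusty pipe offcut standing on end, 43 mm in diameter, 56 mm tall, bystander at the right rear; origin under its centre.
- magnet_red: red welding magnet 70 x 70 x 16 mm lying flat at the left, bystander; origin under its centre.
Mind the look-alikes: they are no part of the job. What is shaped like the tube but orange or white is not meant.

How it is judged:
By the outcome, as a careful person would: the job done as asked, in the order asked, and still so for the second after the job is handed in, with the robot touching nothing.
It also fails if it takes over 64 s, if anything falls off the work surface, if the arm or the gripper's body presses on something with over 40 N, if the wrist force passes 120 N, or if a joint passes its speed limit or range.

## Working session

There is one attempt and no reset: what is moved stays moved. The work goes in short steps, Python scripts to look and compute and a tool call to move; the robot and the scene stay as the last step left them, time stands still between calls to the robot, and variables do not carry over. Pictures are saved under pics/ and viewed, about 8 in all and at most 12, crops included, and the job is handed in when it is done.

Besides the shell and the picture viewer there is one more tool, called after "Request:" by a JSON object that holds its "method" and its "body". drive_tool: Moves the arm, as the interface text tells. Its arguments: {"type":"object","properties":{"moves":{"type":"array","items":{"type":"array","items":{"type":"array","items":{"type":"number"}}}},"newtons":{"type":"number"}},"required":["moves"]}

```bash
mkdir -p pics; ls
python3 - <<'E'
from plant import r
import cv2,numpy as np
s=r.get_state(); print(s)
for n in ("scene","top"):
    p,d=r.snapshot(n); np.savez(f'{n}0.npz',p=p,d=d); cv2.imwrite(f'pics/{n}0.png',p[:,:,::-1]); c=r.calibration(n); print(n,c)
print(r.calibration("wrist"))
E
```

```text
pics
{'clock': 0.0, 'joint_positions': array([ 1.11329463,  0.60013214, -0.00255317,  1.60016408,  0.00179034,
        0.94288893, -0.07982409]), 'joint_vel': array([-2.18109435e-04, -3.07072456e-04, -3.14189509e-04, -7.22769465e-04,
        1.05906740e-03,  1.08747685e-03,  6.48682747e-05]), 'tau': array([-3.23689237e-04, -7.65067935e+01,  1.49760079e+00, -2.52353221e+01,
       -5.23317070e-02,  1.67058158e-02,  1.40434886e-04]), 'tcp_pos': array([ 269.25753932, -672.59717129,  217.74254358]), 'orientation': array([ 9.81924643e-01,  1.89270611e-01, -2.14805292e-04, -7.65551863e-04]), 'ft_force': array([-0.15052368, -1.11160921, -0.92080115]), 'moment': array([-0.09469897, -0.01904659,  0.00169883]), 'opening': 93.08743507231493}
scene {'fx': 435.2728774442867, 'fy': 435.2728774442867, 'cx': 282.2151540756404, 'cy': 208.75994691030056, 'dist_coeffs': array([0.04118918, 0.        , 0.        , 0.        , 0.        ]), 'extrinsics': array([[ 5.85269865e-01, -3.60665399e-01,  7.26209099e-01,
         1.34195711e+03],
       [ 8.10605152e-01,  2.81744947e-01, -5.13360567e-01,
        -
[... 584 characters left out ...]
268e-03,  1.72765355e-01,  9.84916673e-01,
         1.33906568e+03],
       [ 0.00000000e+00,  0.00000000e+00,  0.00000000e+00,
         1.00000000e+00]])}
{'fx': 373.58668557439205, 'fy': 373.58668557439205, 'cx': 275.70886386039984, 'cy': 208.33050711555452, 'dist_coeffs': array([-0.04515033,  0.        ,  0.        ,  0.        ,  0.        ]), 'mount': array([[ 3.87666445e-04,  9.70818213e-01,  2.39816278e-01,
         6.63883757e+01],
       [ 9.99999863e-01, -2.92207902e-04, -4.33605423e-04,
        -1.51692747e+00],
       [-3.50875830e-04,  2.39816414e-01, -9.70818193e-01,
        -1.64721110e+02],
       [ 0.00000000e+00,  0.00000000e+00,  0.00000000e+00,
         1.00000000e+00]])}
```

View pics/top0.png

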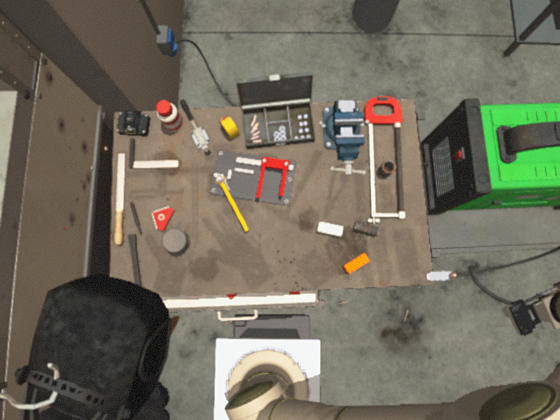

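View pics/scene0.png

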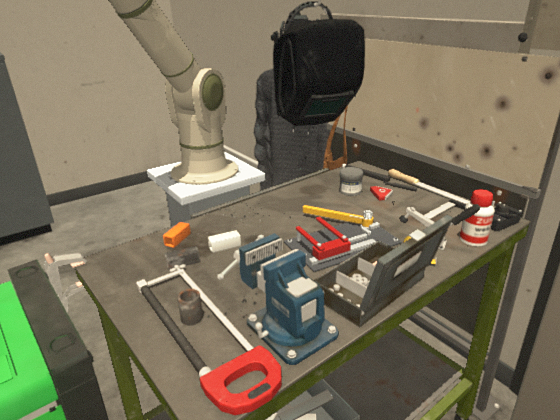

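The top view shows three tube-shaped things: dark rusty at (366,228), white at (330,229) and orange at (356,263). The pipe stands at (388,168). The rusty one is the tube. The fixture is around (255,180), with the gate from (221,178) to (246,230) and the red catch at (272,180).

```bash
cat > h.py <<'E'
import numpy as np,cv2
from plant import r
from scipy.spatial.transform import Rotation as R
def cam(n,st=None):
    c=r.calibration(n); K=np.array([[c['fx'],0,c['cx']],[0,c['fy'],c['cy']],[0,0,1.]])
    if n=='wrist':
        T=np.eye(4);T[:3,:3]=R.from_quat(st['orientation']).as_matrix();T[:3,3]=st['tcp_pos'];E=T@c['mount']
    else:E=c['extrinsics']
    return K,c['dist_coeffs'],E
def rays(C,uv):
    K,D,E=C
    n=cv2.undistortPoints(np.asarray(uv,float).reshape(-1,1,2),K,D).reshape(-1,2)
    return E[:3,3],np.c_[n[:,0],-n[:,1],-np.ones(len(n))]@E[:3,:3].T
def onz(C,uv,z):
    o,d=rays(C,uv); return o+d*((z-o[2])/d[:,2])[:,None]
def dep(C,uv,d):
    o,v=rays(C,uv); return o+v*np.asarray(d).reshape(-1,1)
def proj(C,P):
    K,D,E=C; P=(np.asarray(P,float).reshape(-1,3)-E[:3,3])@E[:3,:3]
    return cv2.projectPoints(P*[1,-1,-1],np.zeros(3),np.zeros(3),K,D)[0].reshape(-1,2)
def cloud(C,d):
    v,u=np.mgrid[:d.shape[0],:d.shape[1]]
    return dep(C,np.c_[u.ravel(),v.ravel()],d.ravel()).reshape(*d.shape,3)
def rect(m,C,z):
    cs=cv2.findContours(m.astype(np.uint8),0,2)[0]; c=max(cs,key=cv2.contourArea).reshape(-1,2)
    w=onz(C,c,z)[:,:2]; return cv2.minAreaRect(w.astype(np.float32))
E
python3 - <<'E'
from h import *
z=np.load('top0.npz');p=z['p'];d=z['d'];C=cam('top')
W=cloud(C,d)
hsv=cv2.cvtColor(p,cv2.COLOR_RGB2HSV)
print('table z',np.median(W[200:260,260:310,2]),'tube z',W[224:233:3,358:376:4,2].round(), 'tube hsv',hsv[228,360:374:4],'table hsv',hsv[240,290],'plate',hsv[195,250],W[195,250])
y=(hsv[...,0]>20)&(hsv[...,0]<32)&(hsv[...,1]>150)&(hsv[...,2]>120); y[:160]=0;y[:,:205]=0;y[240:]=0;y[:,260:]=0
print('gate',rect(y,C,32))
red=((hsv[...,0]<6)|(hsv[...,0]>174))&(hsv[...,1]>150)&(hsv[...,2]>90);red[:150]=0;red[210:]=0;red[:,:250]=0;red[:,305:]=0
print('catch',rect(red,C,50), [W[t[1],t[0]].round() for t in [(275,162),(262,185),(289,185)]])
crop=cv2.resize(p[140:280,200:400],None,fx=4,fy=4,interpolation=cv2.INTER_CUBIC);cv2.imwrite('pics/crop0.png',crop[:,:,::-1])
E
```

```text
table z 0.8666134351202572 tube z [[28. 31. 29. 33. 28.]
 [35. 32. 27. 28. 32.]
 [21. 32. 25. 31. 25.]] tube hsv [[ 14  44 121]
 [ 12  79 129]
 [ 12  55 116]
 [ 15  38 107]] table hsv [ 15  66 147] plate [ 11  22 128] [598.39635398  61.52499093   2.03901871]
gate ((555.75927734375, 109.560546875), (175.05418395996094, 13.676159858703613), 29.090139389038086)
catch ((642.7378540039062, -12.380672454833984), (87.28816223144531, 133.1780242919922), 82.4426498413086) [array([698., -19.,  42.]), array([630.,  23.,   8.]), array([633., -64.,   1.])]
```

View pics/crop0.png

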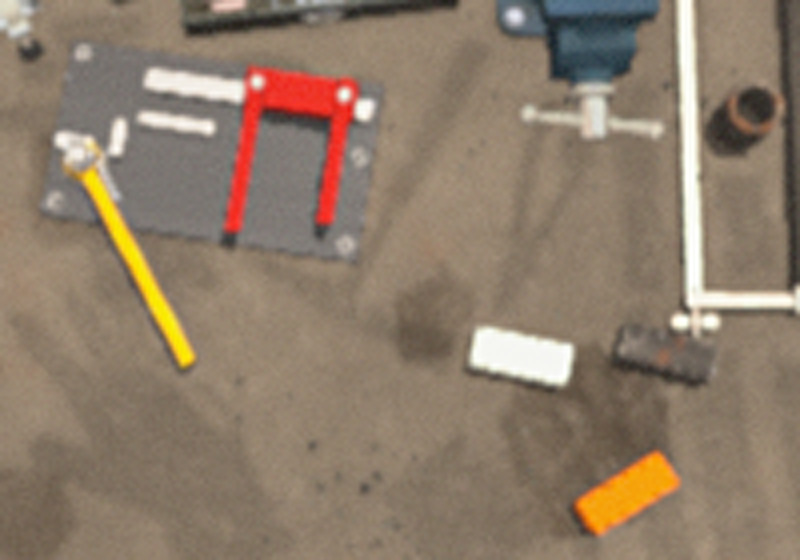

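The crop shows the rusty tube at crop (665,353), with the white and orange decoys clearly apart from it. Plate corners are at (72,42), (40,213), (358,262) and (382,88), and the gate tip is at (188,362).

Run:
```python
from h import *
C=cam('top')
f=lambda a:(np.array(a,float)+.5)/4-.5+[200,140]
cor=onz(C,f([(72,42),(40,213),(358,262),(382,88)]),6)[:,:2]
L=np.array([(105,130),(-45,130),(-45,-130),(105,-130)],float)
def fit(A,B):
    a=A-A.mean(0);b=B-B.mean(0);H=a.T@b;th=np.arctan2(H[0,1]-H[1,0],H[0,0]+H[1,1])
    M=np.array([[np.cos(th),-np.sin(th)],[np.sin(th),np.cos(th)]]);t=B.mean(0)-M@A.mean(0);return th,M,t
th,M,t=fit(L,cor);print('jig',th,t,'res',(cor-L@M.T-t).round(1).tolist())
for nm,q,z in [('seat',(25,34),6),('hinge',(0,100),52),('thumb',(-20,-39),50)]:
    w=M@q+t;print(nm,w.round(1),((proj(C,[*w,z])[0]+.5-[200,140])*4-.5).round())
tb=onz(C,f([(622,325),(718,345),(710,383),(615,362)]),30)[:,:2];print('tube',tb.round(1).tolist(),tb.mean(0).round(1),'len',np.linalg.norm(tb[1]-tb[0]),np.linalg.norm(tb[3]-tb[0]),'yaw',[np.arctan2(*(tb[i]-tb[j]))for i,j in((0,1),(3,2))])
for n,q,z in [('white',(520,357),30),('orange',(627,493),30),('pipe',(755,110),56)]:print(n,onz(C,f([q]),z).round())
s=r.get_state();print(R.from_quat(s['orientation']).as_matrix().round(3))
```

```text
jig -0.1446874891381781 [626.92704093  57.88618236] res [[-2.1, -0.4], [2.5, -1.0], [1.8, -0.6], [-2.2, 2.0]]
seat [656.6  87.9] [170. 150.]
hinge [641.3 156.8] [ 77. 154.]
thumb [601.5  22.2] [248. 206.]
tube [[512.8, -271.0], [497.6, -345.8], [467.7, -338.6], [483.6, -264.9]] [ 490.4 -305. ] len 76.3182601259534 29.769143659378926 yaw [np.float64(0.2004883256642348), np.float64(0.2123389115276282)]
white [[ 487. -191.   30.]]
orange [[ 382. -272.   30.]]
pipe [[ 680. -375.   56.]]
[[ 0.928  0.372 -0.001]
 [ 0.372 -0.928  0.001]
 [-0.    -0.001 -1.   ]]
```

```bash
cat >> h.py <<'E'
def go(x,y,z,ya,st=None):
    "print the shift (tool axes, units of 0.5 m) and turn (units of 30 deg) to TCP x,y,z, tool pointing down, tool y at heading ya (rad)"
    s=st or r.get_state(); M=R.from_quat(s['orientation']).as_matrix()
    yv=np.array([np.cos(ya),np.sin(ya),0]);zv=np.array([0,0,-1.])
    G=np.c_[np.cross(yv,zv),yv,zv]
    rv=np.degrees(R.from_matrix(M.T@G).as_rotvec())/30; sh=M.T@(np.array([x,y,z])-s['tcp_pos'])/500
    print('turn',rv.round(4),'shift',sh.round(4),'opening',round(s['opening'],1),'t',round(s['clock'],2))
E
python3 -c "
from h import *
go(493,-290,160,-.206)"
```

```text
turn [-2.5000e-03 -1.0000e-03 -1.8793e+00] shift [ 0.6999 -0.5441  0.1164] opening 93.0 t 0.1
```

Request:
{"method": "drive_tool", "body": {"moves": [[[0,0,-0.94,0.7,-0.544,0.116,0.6],[0,0,-0.94,0.7,-0.544,0.116,0.6],[0,0,-0.94,0.7,-0.544,0.116,0.6],[0,0,-0.94,0.7,-0.544,0.116,0.6],[0,0,-0.94,0.7,-0.544,0.116,0.6],[0,0,-0.94,0.7,-0.544,0.116,0.6],[0,0,-0.94,0.7,-0.544,0.116,0.6],[0,0,-0.94,0.7,-0.544,0.116,0.6],[0,0,-0.94,0.7,-0.544,0.116,0.6],[0,0,-0.94,0.7,-0.544,0.116,0.6],[0,0,-0.94,0.7,-0.544,0.116,0.6],[0,0,-0.94,0.7,-0.544,0.116,0.6]]], "newtons": 30}}

```text
clock: 1.1
tcp_pos: [496.6, -282.7, 159.4]
orientation: [0.904, 0.427, 0.001, -0.002]
ft_force: [0.1, -0.2, 1.3]
opening: 56.0
```

Request:
{"method": "drive_tool", "body": {"moves": [[[0,0,-0.94,0,0,0,0.6],[0,0,-0.94,0,0,0,0.6],[0,0,-0.94,0,0,0,0.6],[0,0,-0.94,0,0,0,0.6],[0,0,-0.94,0,0,0,0.6],[0,0,-0.94,0,0,0,0.6]]]}}

```text
clock: 1.6
tcp_pos: [496.1, -283.3, 159.1]
orientation: [0.775, 0.633, 0.002, -0.002]
ft_force: [-0.4, 0.1, 0.4]
opening: 55.7
```

Run:
```python
from h import *
s=r.get_state();print(s['tcp_pos'],s['joint_vel'].round(2));C=cam('wrist',s)
p,d=r.snapshot('wrist');np.savez('w1.npz',p=p,d=d)
cv2.imwrite('pics/w1.png',p[:,:,::-1])
print(proj(C,[[490,-305,30],[493,-290,14]]).round())
W=cloud(C,d)
z=W[...,2]; print(np.percentile(z[d>0],[5,50,95]))
m=cv2.morphologyEx(((z>22)&(z<40)&(np.hypot(W[...,0]-490,W[...,1]+305)<60)).astype(np.uint8),2,np.ones((3,3)))
print(rect(m,C,30), m.sum())
go(493,-290,14,-.206)
```

```text
[ 496.13967472 -283.30251201  159.14566335] [-0.01 -0.    0.01 -0.   -0.01 -0.   -0.03]
[[274. 230.]
 [274. 207.]]
[ -2.92709083  -0.47142273 274.68604309]
((492.7351379394531, -305.2879638671875), (75.24031829833984, 29.78621482849121), 75.55176544189453) 3161
turn [-0.0021 -0.0092  0.0086] shift [-0.016  -0.0034  0.2904] opening 55.8 t 1.65
```

View pics/w1.png

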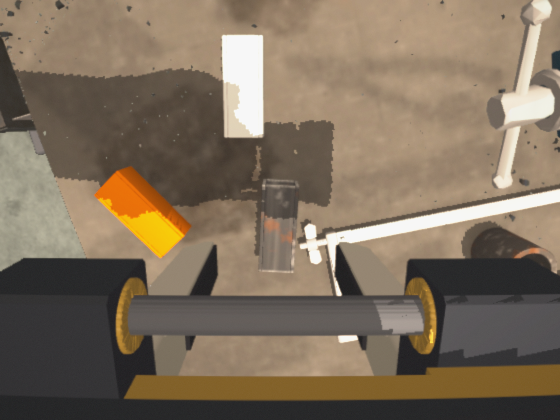

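The wrist view shows the tube at (280,225), and its corners fit 75 x 30 mm. The saw's wing nut at (313,243) is close to its right side, so I grip 22 mm toward the far end, away from the nut.

```bash
python3 -c "
from h import *
go(498,-284,14,-.24)"
```

```text
turn [-0.0023 -0.0092  0.0735] shift [-0.0023  0.004   0.2904] opening 55.8 t 1.65
```

Request:
{"method": "drive_tool", "body": {"moves": [[[0,-0.009,0.073,-0.002,0.004,0.06,0.6],[0,-0.009,0.073,-0.002,0.004,0.13,0.6],[0,-0.009,0.073,-0.002,0.004,0.2,0.6],[0,-0.009,0.073,-0.002,0.004,0.26,0.6],[0,-0.009,0.073,-0.002,0.004,0.29,0.6],[0,-0.009,0.073,-0.002,0.004,0.29,0.6],[0,-0.009,0.073,-0.002,0.004,0.29,0.1],[0,-0.009,0.073,-0.002,0.004,0.29,0.1],[0,-0.009,0.073,-0.002,0.004,0.29,0.1],[0,-0.009,0.073,-0.002,0.004,0.29,0.1],[0,-0.009,0.073,-0.002,0.004,0.29,0.1],[0,-0.009,0.073,-0.002,0.004,0.29,0.1]]], "newtons": 40}}

```text
clock: 2.65
tcp_pos: [498.7, -284.3, 15.5]
orientation: [0.787, 0.617, 0.0, 0.0]
ft_force: [-0.2, 0.9, 7.8]
opening: 30.0
```

Request:
{"method": "drive_tool", "body": {"moves": [[[0,0,0,0,0,-0.06,0.1],[0,0,0,0,0,-0.14,0.1],[0,0,0,0,0,-0.2,0.1],[0,0,0,0,0,-0.25,0.1],[0,0,0,0,0,-0.25,0.1],[0,0,0,0,0,-0.25,0.1]]]}}

```text
clock: 3.15
tcp_pos: [498.9, -284.8, 142.0]
orientation: [0.787, 0.617, 0.001, 0.002]
ft_force: [0.5, -0.2, -2.5]
opening: 29.7
```

Run:
```python
from h import *
M=lambda th:np.array([[np.cos(th),-np.sin(th)],[np.sin(th),np.cos(th)]])
th=-.145;t=np.array([626.9,57.9])
w=M(th)@[15,40]+t; print(w); go(*w,150,th)
```

```text
[647.52228578  95.31284979]
turn [ 0.0073  0.0029 -0.1836] shift [ 0.8092  0.1071 -0.0167] opening 29.7 t 3.15
```

Request:
{"method": "drive_tool", "body": {"moves": [[[0,0,-0.184,0.083,0.015,-0.02,0.1],[0,0,-0.184,0.166,0.03,-0.04,0.1],[0,0,-0.184,0.25,0.04,-0.06,0.1],[0,0,-0.184,0.33,0.05,-0.08,0.1],[0,0,-0.184,0.41,0.06,-0.1,0.1],[0,0,-0.184,0.49,0.07,-0.12,0.1],[0,0,-0.184,0.57,0.08,-0.12,0.1],[0,0,-0.184,0.62,0.08,-0.12,0.1],[0,0,-0.184,0.65,0.08,-0.12,0.1],[0,0,-0.184,0.65,0.08,-0.12,0.1],[0,0,-0.184,0.65,0.08,-0.12,0.1]]]}}

```text
clock: 4.07
tcp_pos: [614.2, 21.3, 200.0]
orientation: [0.756, 0.655, -0.001, 0.001]
ft_force: [0.3, -0.5, -3.0]
opening: 29.4
```

Run:
```python
from h import *
s=r.get_state();print(s['tcp_pos'],s['joint_vel'].round(2),s['opening']);C=cam('wrist',s)
p,d=r.snapshot('wrist');np.savez('w2.npz',p=p,d=d,pos=s['tcp_pos'],q=s['orientation'])
cv2.imwrite('pics/w2.png',cv2.resize(p,(800,600),interpolation=cv2.INTER_CUBIC)[:,:,::-1])
```

```text
[614.22117138  21.33691824 199.9973922 ] [ 0.04 -0.01  0.03  0.01  0.    0.    0.01] 29.431236949178118
```

View pics/w2.png

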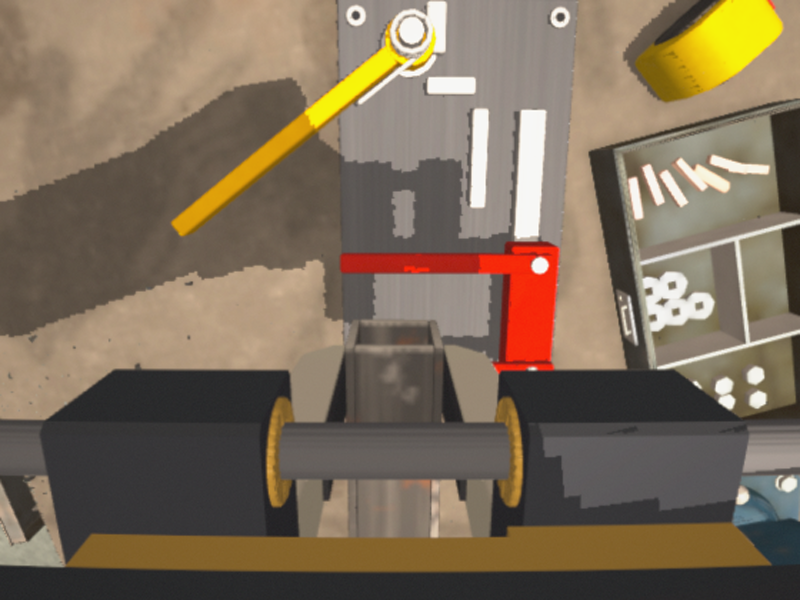

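The view shows the fixture: hinge at (411,30), end stop at (451,86), fence at (479,158), catch inner arm at (410,263). The tube is held at (393,340). Next I fit the jig from the fence, the end stop and the plate edges.

Run:
```python
from h import *
a=np.load('w2.npz');p=a['p'];C=cam('wrist',dict(orientation=a['q'],tcp_pos=a['pos']))
hsv=cv2.cvtColor(p,cv2.COLOR_RGB2HSV)
m=((hsv[...,1]<40)&(hsv[...,2]>190)).astype(np.uint8);m[:,:230]=0;m[:,390:]=0;m[200:]=0
cs=cv2.findContours(m,0,2)[0]
for c in cs:
    if cv2.contourArea(c)<60: continue
    c=c.reshape(-1,2);w=onz(C,c,16)[:,:2].astype(np.float32);q=cv2.minAreaRect(w);b=cv2.boxPoints(q)
    print(c.mean(0).round(),np.round(q[0],1),np.round(q[1],1),round(q[2],2),b.round(1).tolist())
f=lambda u:(np.array(u,float)+.5)*.7-.5
# plate left edge z=6 ; hinge top z=52
print('edge',onz(C,f([(339,60),(342,230)]),6)[:,:2].round(1),'redge',onz(C,f([(576,20),(563,220)]),6)[:,:2].round(1),'hinge',onz(C,f([(411,30)]),52).round(1))
red=((hsv[...,0]<6)|(hsv[...,0]>174))&(hsv[...,1]>150)&(hsv[...,2]>90)
rr=red.copy();rr[:170]=0;rr[195:]=0;rr[:,345:]=0
print('inner arm',[x for x in (rect(rr,C,50),)],cv2.boxPoints(rect(rr,C,50)).round(1).tolist())
th=-.145;M=np.array([[np.cos(th),-np.sin(th)],[np.sin(th),np.cos(th)]]);t=np.array([626.9,57.9])
for n,q in [('fence corner y1',(40,1)),('fence y63',(40,63)),('stop',(11,71.5)),('stop',(41,71.5)),('hinge',(0,100)),('arm end',(-42,-39)),('edge',(-45,0))]:print(n,(M@q+t).round(1))
```

```text
[378. 184.] [710.3  10.6] [9.2 9.9] 38.55 [[703.5999755859375, 11.5], [709.7999877929688, 3.799999952316284], [717.0, 9.600000381469727], [710.9000244140625, 17.299999237060547]]
[371. 125.] [708.8  69.4] [80.7 16.4] 81.82 [[694.9000244140625, 30.600000381469727], [711.0999755859375, 28.299999237060547], [722.5999755859375, 108.19999694824219], [706.4000244140625, 110.5]]
[334. 118.] [677.6  84.5] [61.   9.7] 81.48 [[668.2999877929688, 55.0], [677.9000244140625, 53.599998474121094], [686.9000244140625, 113.9000015258789], [677.2999877929688, 115.4000015258789]]
[313.  60.] [665.3 131. ] [ 9.2 29.2] 82.04 [[650.2000122070312, 128.5], [679.2000122070312, 124.4000015258789], [680.4000244140625, 133.60000610351562], [651.5, 137.60000610351562]]
[282.  52.] [632.2 141.1] [54.7 10.5] 17.23 [[604.5, 138.0], [607.5999755859375, 127.9000015258789], [659.7999877929688, 144.10000610351562], [656.7000122070312, 154.1999969482422]]
[248.   8.] [613.2 179.4] [11.2 11.2] 81.64 [[606.9000244140625, 174.6999969482422], [618.0, 173.0], [619.5999755859375, 184.10000610351562], [608.5, 185.8000030517578]]
[294.  21.] [650.  166.3] [31.5 32.8] 82.04 [[631.5999755859375, 152.89999389648438], [664.0, 148.39999389648438], [668.4000244140625, 179.60000610351562], [635.9000244140625, 184.10000610351562]]
edge [[598.7 157.2]
 [583.   51.3]] redge [[748.6 160.2]
 [731.   36.9]] hinge [[643. 158.  52.]]
inner arm [((628.5862426757812, 30.013320922851562), (12.158080101013184, 91.02566528320312), 81.80474853515625)] [[582.7000122070312, 30.5], [672.7999877929688, 17.5], [674.5, 29.5], [584.4000244140625, 42.5]]
fence corner y1 [666.6  53.1]
fence y63 [675.6 114.5]
stop [648.1 127.1]
stop [677.8 122.7]
hinge [641.3 156.9]
arm end [579.7  25.4]
edge [582.4  64.4]
```

```bash
cat >> h.py <<'E'
th=-.144;JM=np.array([[np.cos(th),-np.sin(th)],[np.sin(th),np.cos(th)]]);Jt=np.array([628.6,59.3])
def gj(x,y,z,a=0,st=None): go(*(JM@[x,y]+Jt),z,th+a,st)
def injig(s=None):
    s=s or r.get_state();M=R.from_quat(s['orientation']).as_matrix()
    print('tcp jig',((np.asarray(s['tcp_pos'])[:2]-Jt)@JM).round(1),'z',round(s['tcp_pos'][2],1),'yaw err',round(np.arctan2(M[1,1],M[0,1])-th,4),'tilt',M[:2,2].round(4),'F jig',(s['ft_force'][:2]@JM).round(1),s['ft_force'][2].round(1),'t',round(s['clock'],2))
E
python3 -c "
from h import *
injig();gj(20,51,24)"
```

```text
tcp jig [ -8.6 -41.1] z 200.2 yaw err -0.0015 tilt [ 0.0007 -0.0036] F jig [ 0.1 -1. ] -2.3 t 4.12
turn [ 0.0023  0.0065 -0.0028] shift [0.1854 0.0566 0.3519] opening 29.5 t 4.12
```

Request:
{"method": "drive_tool", "body": {"moves": [[[0,0.006,0,0.08,0.025,0.02,0.1],[0,0.006,0,0.15,0.045,0.04,0.1],[0,0.006,0,0.185,0.056,0.08,0.1],[0,0.006,0,0.185,0.056,0.14,0.1],[0,0.006,0,0.185,0.056,0.2,0.1],[0,0.006,0,0.185,0.056,0.26,0.1],[0,0.006,0,0.185,0.056,0.31,0.1],[0,0.006,0,0.185,0.056,0.345,0.1],[0,0.006,0,0.185,0.056,0.352,0.1],[0,0.006,0,0.185,0.056,0.352,0.1]]]}}

```text
clock: 4.95
tcp_pos: [654.3, 103.6, 22.4]
orientation: [0.758, 0.653, -0.002, 0.0]
ft_force: [0.4, 0.0, -2.6]
opening: 29.4
```

```bash
python3 -c "
from h import *
injig();gj(25,56,21.5)"
```

```text
tcp jig [19.  47.6] z 22.4 yaw err -0.0042 tilt [-0.0021 -0.0026] F jig [0.4 0.1] -2.6 t 4.95
turn [-0.0032  0.0056 -0.008 ] shift [0.0169 0.0118 0.0018] opening 29.4 t 4.95
```

Request:
{"method": "drive_tool", "body": {"moves": [[[0,0,-0.008,0,0,0.004,0.1],[0,0,-0.008,0,0.006,0.004,0.1],[0,0,-0.008,0,0.012,0.004,0.1],[0,0,-0.008,0,0.015,0.004,0.1],[0,0,-0.008,0.006,0.015,0.004,0.1],[0,0,-0.008,0.012,0.015,0.004,0.1],[0,0,-0.008,0.018,0.015,0.004,0.1],[0,0,-0.008,0.022,0.015,0.004,0.1],[0,0,-0.008,0.022,0.015,0.004,0.1]]]}}

```text
clock: 5.7
tcp_pos: [661.5, 107.9, 21.0]
orientation: [0.757, 0.653, -0.005, 0.001]
ft_force: [-8.4, -11.0, 9.6]
opening: 29.4
```

```bash
python3 -c "
from h import *
injig()"
```

```text
tcp jig [25.6 52.8] z 21.0 yaw err -0.0033 tilt [-0.0063 -0.0093] F jig [ -6.7 -12.1] 9.6 t 5.7
```

Request:
{"method": "drive_tool", "body": {"moves": [[[0,0,0,0.004,0.003,-0.003,0.1],[0,0,0,0.01,0.006,-0.003,0.1],[0,0,0,0.016,0.008,-0.003,0.1],[0,0,0,0.016,0.008,-0.003,0.1]]]}}

```text
clock: 6.03
tcp_pos: [662.3, 111.7, 21.3]
orientation: [0.758, 0.653, -0.011, 0.0]
ft_force: [-9.9, -4.2, 0.6]
opening: 29.9
```

Run:
```python
from h import *
injig()
s=r.get_state()
p,d=r.snapshot('wrist');np.savez('w3.npz',p=p,d=d,pos=s['tcp_pos'],q=s['orientation'])
p2,d2=r.snapshot('top')
a=cv2.resize(p[150:350,150:420],(800,593),interpolation=cv2.INTER_CUBIC)
cv2.imwrite('pics/w3.png',a[:,:,::-1])
```

```text
tcp jig [25.9 56.7] z 21.3 yaw err -0.0049 tilt [-0.0153 -0.0145] F jig [-9.2 -5.6] 0.6 t 6.03
```

View pics/w3.png

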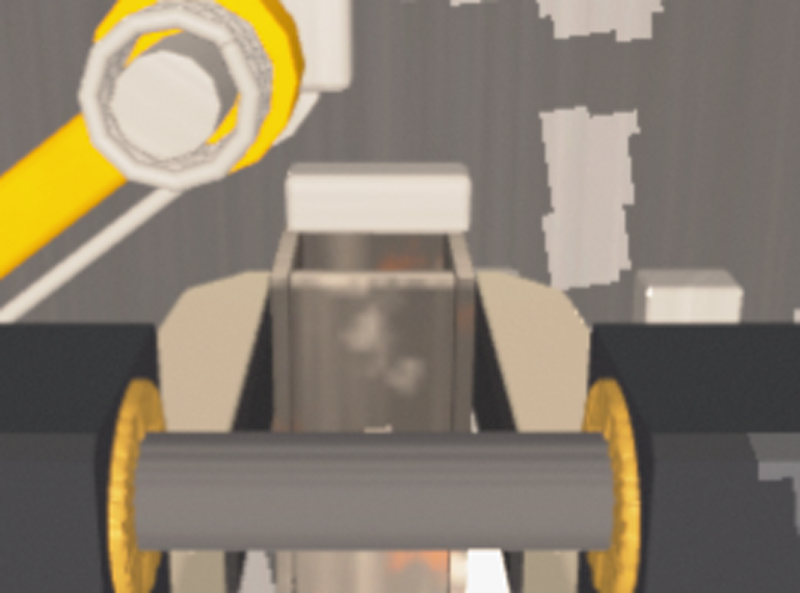

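The crop shows the tube's end against the end stop at (378,232). One more push, then release.

Request:
{"method": "drive_tool", "body": {"moves": [[[0,0,0,0.008,0.004,0,0.1],[0,0,0,0.016,0.008,0,0.1],[0,0,0,0.02,0.008,0,0.1],[0,0,0,0.02,0.008,0,0.1]]]}}

```text
clock: 6.47
tcp_pos: [662.4, 112.1, 21.2]
orientation: [0.759, 0.651, -0.019, 0.001]
ft_force: [-17.3, -17.2, 18.7]
opening: 29.7
```

```bash
python3 -c "
from h import *
injig();gj(25.5,56.5,21)"
```

```text
tcp jig [25.9 57.1] z 21.2 yaw err -0.0094 tilt [-0.0266 -0.0261] F jig [-14.6 -19.5] 18.7 t 6.47
turn [-0.0429  0.0568 -0.0173] shift [-0.0011 -0.0008  0.0005] opening 29.7 t 6.47
```

Request:
{"method": "drive_tool", "body": {"moves": [[[-0.02,0.03,-0.01,0,0,0,0.1],[-0.04,0.055,-0.015,0,0,0,0.1],[-0.04,0.055,-0.015,0,0,0,0.1],[-0.04,0.055,-0.015,0,0,0,0.42],[-0.04,0.055,-0.015,0,0,0,0.42],[-0.04,0.055,-0.015,0,0,0,0.42],[-0.04,0.055,-0.015,0,0,0,0.42]]]}}

```text
clock: 7.05
tcp_pos: [663.3, 113.1, 21.5]
orientation: [0.756, 0.654, -0.0, -0.0]
ft_force: [0.0, 0.3, -0.9]
opening: 38.9
```

```bash
python3 -c "
from h import *
injig();print(r.get_state()['opening']);gj(25.5,56,150)"
```

```text
tcp jig [26.6 58.2] z 21.5 yaw err -0.0005 tilt [-0.0002  0.0001] F jig [0.  0.3] -0.9 t 7.05
38.9173466564663
turn [-0.0005 -0.0002 -0.0009] shift [-0.0043 -0.0022 -0.257 ] opening 38.9 t 7.05
```

Request:
{"method": "drive_tool", "body": {"moves": [[[0,0,0,-0.003,-0.002,-0.02,0.42],[0,0,0,-0.004,-0.002,-0.06,0.42],[0,0,0,-0.004,-0.002,-0.12,0.42],[0,0,0,-0.02,-0.004,-0.19,0.3],[0,0,0,-0.07,-0.02,-0.26,0.2],[0,0,0,-0.12,-0.04,-0.3,0.1],[0,0,0,-0.16,-0.06,-0.32,0],[0,0,0,-0.18,-0.07,-0.32,0],[0,0,0,-0.18,-0.07,-0.32,0],[0,0,0,-0.18,-0.07,-0.32,0]]]}}

```text
clock: 7.88
tcp_pos: [615.7, 29.4, 181.3]
orientation: [0.756, 0.654, 0.0, -0.0]
ft_force: [-0.8, 0.8, -0.0]
opening: 0.9
```

Run:
```python
from h import *
s=r.get_state();injig()
p,d=r.snapshot('wrist');np.savez('w4.npz',p=p,d=d,pos=s['tcp_pos'],q=s['orientation'])
C=cam('wrist',s)
# expected home outlines
J=lambda x,y,z:[*(JM@[x,y]+Jt),z]
q=proj(C,[J(10,-3.5,36),J(40,-3.5,36),J(40,71.5,36),J(10,71.5,36)]);print(q.round(1).tolist())
W=cloud(C,d);xj=(W[...,:2]-Jt)@JM
m=cv2.morphologyEx(((W[...,2]>26)&(W[...,2]<44)&(xj[...,0]>2)&(xj[...,0]<46)&(xj[...,1]>-15)&(xj[...,1]<85)).astype(np.uint8),2,np.ones((3,3)))
q=rect(m,C,36);print('tube',((np.array(cv2.boxPoints(q))-Jt)@JM).round(1).tolist(),q[1],q[2],'z',np.median(W[...,2][m>0]))
cv2.imwrite('pics/w4.png',cv2.resize(p,(800,600),interpolation=cv2.INTER_CUBIC)[:,:,::-1])
be=.92;n=np.array([-np.cos(be),np.sin(be)]);u=np.array([-np.sin(be),-np.cos(be)])
f=np.array([0,100])+166*u+6*n+42*n;print(f,JM@f+Jt);gj(*f,90,-be)
```

```text
tcp jig [ -8.4 -31.4] z 181.3 yaw err -0.0009 tilt [-0.0002  0.0006] F jig [-0.9  0.6] -0.0 t 7.88
[[298.4, 165.1], [334.4, 165.1], [337.6, 70.4], [299.6, 70.3]]
tube [[8.8, -3.4], [39.1, -3.8], [40.0, 70.3], [9.6, 70.6]] (74.0242691040039, 30.39222526550293) 81.08413696289062 z 34.56838430185138
[-161.14923644   37.62273176] [474.517643   119.65870784]
turn [-2.4000e-03 -8.0000e-04  1.7579e+00] shift [ 0.1363 -0.3053  0.1821] opening 0.6 t 7.93
```

View pics/w4.png

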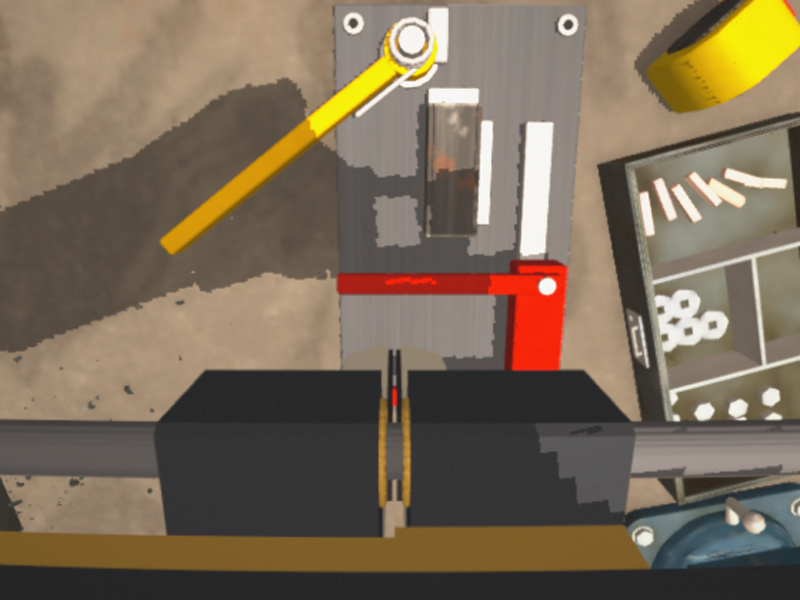

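The tube at (453,160) lies against the fence and the end stop; it measures home within about 1 mm. Now the gate.

Request:
{"method": "drive_tool", "body": {"moves": [[[0,0,0.24,0.03,-0.06,0.02,0],[0,0,0.48,0.06,-0.12,0.04,0],[0,0,0.7,0.08,-0.18,0.06,0],[0,0,0.88,0.11,-0.24,0.08,0],[0,0,0.88,0.136,-0.305,0.1,0],[0,0,0.88,0.136,-0.305,0.12,0],[0,0,0.88,0.136,-0.305,0.12,0]]]}}

```text
clock: 8.52
tcp_pos: [472.5, 122.3, 118.9]
orientation: [0.884, 0.467, -0.002, -0.001]
ft_force: [0.2, -0.2, 0.1]
opening: 0.5
```

Request:
{"method": "drive_tool", "body": {"moves": [[[0,0,0.24,0,0,0,0],[0,0,0.48,0,0,0.02,0],[0,0,0.7,0,0,0.04,0],[0,0,0.88,0,0,0.06,0],[0,0,0.88,0,0,0.06,0],[0,0,0.88,0,0,0.06,0]]]}}

```text
clock: 9.02
tcp_pos: [473.0, 122.8, 88.4]
orientation: [0.967, 0.255, -0.003, -0.001]
ft_force: [0.2, -0.1, 0.5]
opening: 0.5
```

Run:
```python
from h import *
injig(); s=r.get_state();print(s['joint_positions'].round(2))
C=cam('wrist',s);p,d=r.snapshot('wrist');np.savez('w5.npz',p=p,d=d)
W=cloud(C,d);hsv=cv2.cvtColor(p,cv2.COLOR_RGB2HSV)
xj=(W[...,:2]-Jt)@JM
y=(hsv[...,0]>18)&(hsv[...,0]<32)&(hsv[...,1]>150)&(hsv[...,2]>100)&(W[...,2]<42)&(W[...,2]>24)&(xj[...,1]<80)&(xj[...,1]>-60)&(xj[...,0]<-10)
q=rect(y,C,32);print('gate',((cv2.boxPoints(q)-Jt)@JM).round(1).tolist(),q[1])
be=.92;n=np.array([-np.cos(be),np.sin(be)]);u=np.array([-np.sin(be),-np.cos(be)])
f=np.array([0,100])+166*u+6*n+35*n;gj(*f,17,-be)
```

```text
tcp jig [-163.1   40.5] z 88.4 yaw err -0.9114 tilt [-0.0056  0.0002] F jig [ 0.2 -0. ] 0.5 t 9.02
[-0.35  0.53 -0.03  2.24  0.03  0.37 -1.46]
gate [[-150.9, -4.4], [-142.9, -15.0], [-26.4, 73.7], [-34.4, 84.3]] (146.41134643554688, 13.303844451904297)
turn [-0.0057  0.0077  0.0166] shift [0.     0.0212 0.1436] opening 0.4 t 9.07
```

Request:
{"method": "drive_tool", "body": {"moves": [[[-0.006,0.008,0.017,0,0.008,0.06,0],[-0.006,0.008,0.017,0,0.012,0.11,0],[-0.006,0.008,0.017,0,0.012,0.143,0],[-0.006,0.008,0.017,0,0.012,0.143,0],[-0.006,0.008,0.017,0,0.02,0.143,0],[-0.006,0.008,0.017,0,0.03,0.143,0],[-0.006,0.008,0.017,0,0.04,0.143,0],[-0.006,0.008,0.017,0,0.046,0.143,0],[-0.006,0.008,0.017,0,0.046,0.143,0]]]}}

```text
clock: 9.82
tcp_pos: [485.1, 101.9, 18.2]
orientation: [0.968, 0.25, 0.001, 0.0]
ft_force: [0.9, -0.1, -0.7]
opening: 0.4
```

```bash
cat >> h.py <<'E'
def gate(be,back,l=166,z=17,st=None):
    n=np.array([-np.cos(be),np.sin(be)]);u=np.array([-np.sin(be),-np.cos(be)])
    f=np.array([0,100])+l*u+(6+back)*n; gj(*f,z,-be,st)
def lb(be,s=None):
    s=s or r.get_state();q=(s['tcp_pos'][:2]-Jt)@JM-[0,100]
    print('along',(q@[-np.sin(be),-np.cos(be)]).round(1),'off face',(q@[-np.cos(be),np.sin(be)]-6).round(1))
E
python3 - <<'E'
from h import *
injig();lb(.92)
for b in (.9,.75,.6,.45): gate(b,14)
E
```

```text
tcp jig [-148.2   21.5] z 18.2 yaw err -0.9214 tilt [0.0021 0.0001] F jig [0.9 0.1] -0.7 t 9.82
along 165.4 off face 21.3
turn [ 0.0017 -0.0036 -0.0409] shift [-0.0019  0.0213  0.0025] opening 0.4 t 9.82
turn [ 0.002  -0.0035 -0.3274] shift [-0.0031  0.0714  0.0025] opening 0.4 t 9.82
turn [ 0.0023 -0.0033 -0.6139] shift [0.0033 0.1211 0.0026] opening 0.4 t 9.82
turn [ 0.0025 -0.0032 -0.9003] shift [0.0169 0.1693 0.0027] opening 0.4 t 9.82
```

Request:
{"method": "drive_tool", "body": {"moves": [[[0,0,-0.04,-0.002,0.011,0.0025,0],[0,0,-0.04,-0.002,0.021,0.0025,0],[0,0,-0.14,-0.002,0.038,0.0025,0],[0,0,-0.23,-0.003,0.054,0.0025,0],[0,0,-0.327,-0.003,0.071,0.0025,0],[0,0,-0.42,-0.001,0.088,0.0025,0],[0,0,-0.52,0.001,0.104,0.0025,0],[0,0,-0.614,0.003,0.121,0.0025,0],[0,0,-0.71,0.007,0.137,0.0025,0],[0,0,-0.8,0.012,0.153,0.0025,0],[0,0,-0.9,0.017,0.169,0.0025,0],[0,0,-0.9,0.017,0.169,0.0025,0]]]}}

```text
clock: 10.82
tcp_pos: [533.8, 31.1, 17.1]
orientation: [0.883, 0.47, 0.001, 0.0]
ft_force: [-3.3, 3.1, 2.3]
opening: 0.8
```

Run:
```python
from h import *
injig();lb(.45)
for b in (.35,.25,.15,.07,0): gate(b,14)
```

```text
tcp jig [-89.8 -41.5] z 17.1 yaw err -0.4487 tilt [0.002  0.0002] F jig [-3.8  2.6] 2.3 t 10.82
along 166.5 off face 13.3
turn [ 0.003  -0.0023 -0.1886] shift [-0.0014  0.0319  0.0003] opening 0.8 t 10.82
turn [ 0.0031 -0.0022 -0.3795] shift [-0.0004  0.0654  0.0003] opening 0.8 t 10.82
turn [ 0.0032 -0.002  -0.5705] shift [0.0039 0.0985 0.0004] opening 0.8 t 10.82
turn [ 0.0033 -0.0019 -0.7233] shift [0.0097 0.1246 0.0004] opening 0.8 t 10.82
turn [ 0.0034 -0.0018 -0.857 ] shift [0.0164 0.147  0.0005] opening 0.8 t 10.82
```

Request:
{"method": "drive_tool", "body": {"moves": [[[0,0,-0.095,-0.001,0.016,0,0],[0,0,-0.189,-0.001,0.032,0,0],[0,0,-0.28,-0.001,0.049,0,0],[0,0,-0.38,0,0.065,0,0],[0,0,-0.475,0.002,0.082,0,0],[0,0,-0.57,0.004,0.098,0,0],[0,0,-0.65,0.007,0.112,0,0],[0,0,-0.72,0.01,0.124,0,0],[0,0,-0.79,0.013,0.136,0,0],[0,0,-0.857,0.016,0.145,0,0],[0,0,-0.857,0.016,0.145,0,0]]]}}

```text
clock: 11.73
tcp_pos: [596.7, -3.5, 16.9]
orientation: [0.756, 0.654, -0.001, -0.0]
ft_force: [-5.9, 0.5, 4.9]
opening: 0.5
```

Run:
```python
from h import *
injig();lb(0)
p,d=r.snapshot('wrist');cv2.imwrite('pics/w6.png',cv2.resize(p,(800,600),interpolation=cv2.INTER_CUBIC)[:,:,::-1])
```

```text
tcp jig [-22.5 -66.7] z 16.9 yaw err -0.0002 tilt [-0.0014 -0.0007] F jig [-5.9 -0.3] 4.9 t 11.73
along 166.7 off face 16.5
```

View pics/w6.png

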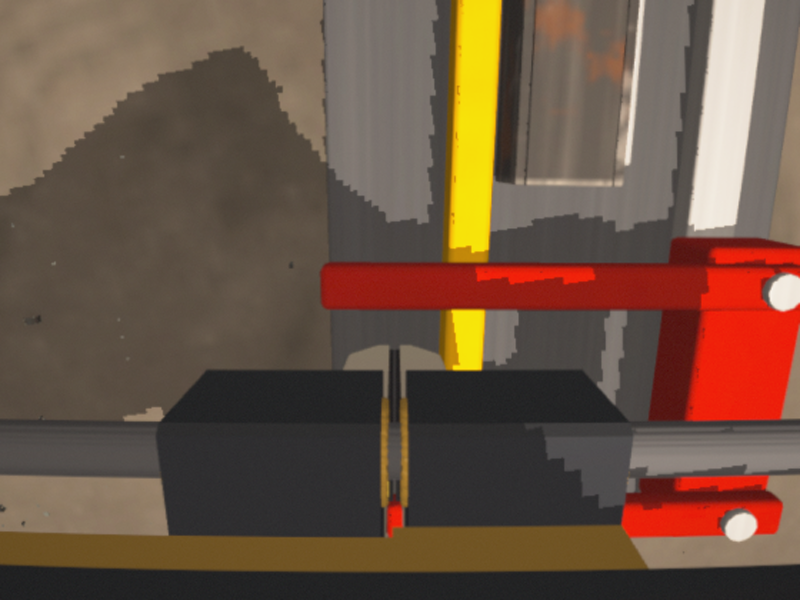

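The gate (yellow, (465,360) to (477,0)) is nearly along jig y and the finger is between the arms. I press further in to reach the stop.

Request:
{"method": "drive_tool", "body": {"moves": [[[0,0,0,0,0.006,0,0],[0,0,0,0,0.011,0,0],[0,0,0,0,0.011,0,0]]]}}

```text
clock: 12.03
tcp_pos: [598.7, -4.0, 16.6]
orientation: [0.757, 0.653, -0.003, -0.002]
ft_force: [-7.5, 2.2, 7.9]
opening: 0.7
```

Run:
```python
from h import *
injig();lb(0)
```

```text
tcp jig [-20.5 -67. ] z 16.6 yaw err -0.0029 tilt [-0.0069 -0.0014] F jig [-7.8  1.1] 7.9 t 12.03
along 167.0 off face 14.5
```

Request:
{"method": "drive_tool", "body": {"moves": [[[0,0,0,0,0.006,-0.001,0],[0,0,0,0,0.012,-0.002,0],[0,0,0,0,0.012,-0.002,0],[0,0,0,0,0.012,-0.002,0]]]}}

```text
clock: 12.37
tcp_pos: [599.2, -4.1, 16.8]
orientation: [0.757, 0.653, -0.007, -0.004]
ft_force: [-13.9, 4.6, 7.6]
opening: 0.8
```

Run:
```python
from h import *
injig();lb(0)
s=r.get_state();C=cam('wrist',s);p,d=r.snapshot('wrist');W=cloud(C,d);hsv=cv2.cvtColor(p,cv2.COLOR_RGB2HSV)
y=((hsv[...,0]>18)&(hsv[...,0]<35)&(hsv[...,1]>150)&(hsv[...,2]>150)); y[180:]=0;y[:, :290]=0;y[:,370:]=0
P=[]
for v in range(5,170,8):
    c=np.flatnonzero(y[v])
    if len(c)>10:P+=[((onz(C,[[c[0],v],[c[-1],v]],32)[:,:2]-Jt)@JM)]
P=np.array(P)
for k in (0,1): print('edge',P[[0,-1],k].round(1).tolist(),'slope',np.polyfit(P[:,k,1],P[:,k,0],1).round(4))
```

```text
tcp jig [-20. -67.] z 16.8 yaw err -0.0032 tilt [-0.0162 -0.0022] F jig [-14.5   2.6] 7.6 t 12.37
along 167.0 off face 14.0
edge [[-5.9, 40.5], [-5.6, -18.5]] slope [-2.2000e-03 -5.6833e+00]
edge [[5.5, 40.5], [5.6, -18.5]] slope [-5.0000e-04  5.5136e+00]
```

The gate is at the hard stop: its front face is at x = -5.8 with zero slope. Now I slide the catch along.

Request:
{"method": "drive_tool", "body": {"moves": [[[0,0,0,0.008,0.012,0,0],[0,0,0,0.02,0.012,0,0],[0,0,0,0.032,0.012,0,0],[0,0,0,0.044,0.012,0,0],[0,0,0,0.056,0.012,0,0],[0,0,0,0.068,0.013,0,0],[0,0,0,0.08,0.013,0,0],[0,0,0,0.08,0.013,0,0]]]}}

```text
clock: 13.08
tcp_pos: [603.5, 30.3, 14.5]
orientation: [0.758, 0.652, -0.015, -0.006]
ft_force: [-15.5, -6.5, -0.0]
opening: 0.5
```

Run:
```python
from h import *
injig();lb(0)
```

```text
tcp jig [-20.7 -32.3] z 14.5 yaw err -0.0069 tilt [-0.031  -0.0096] F jig [-14.4  -8.7] -0.0 t 13.08
along 132.3 off face 14.7
```

Request:
{"method": "drive_tool", "body": {"moves": [[[-0.02,0,0,0.01,0.012,-0.003,0],[-0.04,0,0,0.022,0.012,-0.003,0],[-0.04,0,0,0.034,0.012,-0.003,0],[-0.04,0,0,0.046,0.012,-0.003,0],[-0.04,0,0,0.058,0.012,-0.003,0],[-0.04,0,0,0.07,0.012,-0.003,0],[-0.04,0,0,0.07,0.012,-0.003,0]]]}}

```text
clock: 13.67
tcp_pos: [607.7, 60.3, 13.4]
orientation: [0.759, 0.651, -0.015, -0.0]
ft_force: [-14.1, -4.9, 1.0]
opening: 0.3
```

Run:
```python
from h import *
injig();lb(0)
s=r.get_state();C=cam('top');p,d=r.snapshot('top');np.savez('top1.npz',p=p,d=d)
cv2.imwrite('pics/top1.png',cv2.resize(p[130:240,195:325],(780,660)[:2],interpolation=cv2.INTER_CUBIC)[:600,:,::-1])
```

```text
tcp jig [-20.8  -2. ] z 13.4 yaw err -0.0099 tilt [-0.0234 -0.0197] F jig [-13.2  -6.9] 1.0 t 13.67
along 102.0 off face 14.8
```

View pics/top1.png

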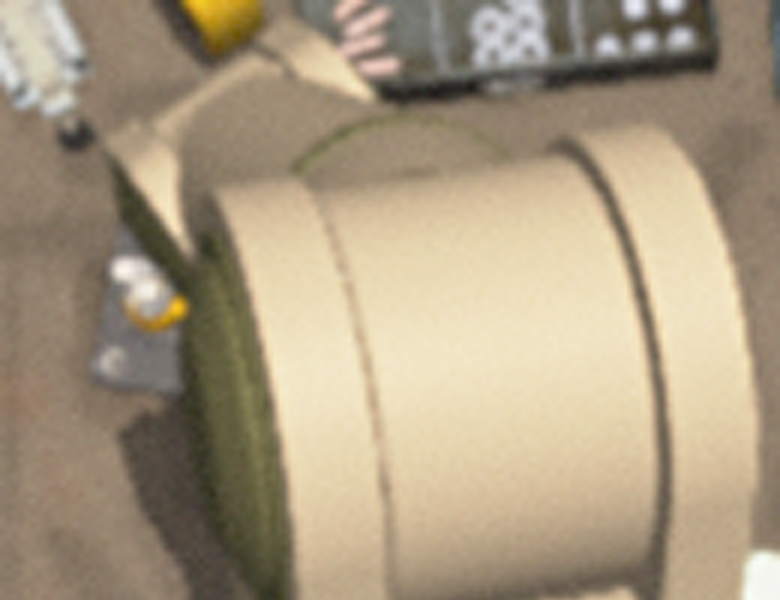

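The arm hides the fixture in this top view, so I measure the catch with the wrist camera instead, in numbers only.

Run:
```python
from h import *
s=r.get_state();C=cam('wrist',s);p,d=r.snapshot('wrist');hsv=cv2.cvtColor(p,cv2.COLOR_RGB2HSV)
red=(((hsv[...,0]<6)|(hsv[...,0]>174))&(hsv[...,1]>150)&(hsv[...,2]>70)).astype(np.uint8)
cs=[c.reshape(-1,2) for c in cv2.findContours(red,0,2)[0] if cv2.contourArea(c)>150]
for c in cs:
    j=(onz(C,c,50)[:,:2]-Jt)@JM; print(c.mean(0).round(),j.min(0).round(1),j.max(0).round(1))
    for x0 in (-35,0,25,50):
        k=j[abs(j[:,0]-x0)<3]; print(x0,k[:,1].max().round(1) if len(k) else None,k[:,1].min().round(1) if len(k) else None)
y=((hsv[...,0]>18)&(hsv[...,0]<35)&(hsv[...,1]>150)&(hsv[...,2]>120)); y[180:]=0;y[:, :290]=0;y[:,370:]=0
P=[]
for v in range(5,170,6):
    c=np.flatnonzero(y[v])
    if len(c)>10:P+=[((onz(C,[[c[0],v],[c[-1],v]],32)[:,:2]-Jt)@JM)]
P=np.array(P);print(P[:,0].round(1).tolist(),P[:,1].round(1).tolist())
```

```text
[494. 370.] [ 47.  -46.6] [ 88.4 -15.8]
-35 None None
0 None None
25 None None
50 -16.4 -46.6
[436. 248.] [-41.4   1.1] [85.2 33.7]
-35 None None
0 23.9 16.1
25 15.6 15.6
50 33.7 1.7
[[-13.7, 104.5], [-14.1, 102.5], [-14.4, 98.6], [-14.1, 96.5], [-13.7, 94.5], [-12.6, 92.5], [-11.2, 90.4], [-9.4, 88.4], [-5.7, 86.3], [-6.1, 84.2], [-6.0, 82.1], [-6.0, 80.0], [-6.0, 77.9], [-5.9, 75.8], [-6.3, 73.6], [-6.2, 71.5], [-6.2, 69.3], [-6.2, 67.1], [-6.2, 64.9], [-6.1, 62.7], [-6.1, 60.4], [-6.1, 58.2], [-6.0, 55.9], [-6.0, 53.6], [-6.3, 51.3], [-6.3, 49.0], [-5.9, 46.7]] [[-6.0, 104.4], [-6.3, 102.4], [9.1, 98.4], [13.4, 96.4], [13.2, 94.3], [-8.3, 92.4], [9.0, 90.3], [8.4, 88.3], [5.2, 86.2], [5.2, 84.1], [5.3, 82.0], [5.4, 79.9], [5.4, 77.8], [5.5, 75.7], [5.6, 73.6], [5.3, 71.4], [5.4, 69.2], [5.4, 67.0], [5.5, 64.8], [5.6, 62.6], [5.3, 60.4], [5.4, 58.1], [5.4, 55.9], [5.5, 53.6], [5.6, 51.3], [5.3, 49.0], [5.4, 46.6]]
```

The catch is at about 43 mm and the gate is still straight at the stop. I let go gently: back off the arm a little, then away from the gate, then lift.

Request:
{"method": "drive_tool", "body": {"moves": [[[-0.02,0.01,0.01,-0.004,0,0,0],[-0.04,0.03,0.02,-0.006,-0.006,0,0],[-0.04,0.03,0.02,-0.006,-0.012,0,0],[-0.04,0.03,0.02,-0.006,-0.018,0,0],[-0.04,0.03,0.02,-0.006,-0.026,0,0],[-0.04,0.03,0.02,-0.006,-0.034,0,0],[-0.04,0.03,0.02,-0.006,-0.034,-0.03,0],[-0.04,0.03,0.02,-0.006,-0.034,-0.08,0],[-0.04,0.03,0.02,-0.006,-0.034,-0.15,0],[-0.04,0.03,0.02,-0.03,-0.034,-0.22,0],[-0.04,0.03,0.02,-0.08,-0.034,-0.3,0],[-0.04,0.03,0.02,-0.15,-0.034,-0.36,0]]]}}

```text
clock: 14.77
tcp_pos: [585.2, 1.4, 191.4]
orientation: [0.761, 0.648, -0.001, 0.003]
ft_force: [1.2, -0.3, 0.1]
opening: 0.7
```

Request:
{"method": "drive_tool", "body": {"moves": [[[0,0,0,-0.08,0,-0.02,0],[0,0,0,-0.16,0,-0.04,0],[0,0,0,-0.24,0,-0.06,0],[0,0,0,-0.26,0,-0.06,0],[0,0,0,-0.26,0,-0.06,0],[0,0,0,-0.26,0,-0.06,0]]]}}

```text
clock: 15.27
tcp_pos: [564.2, -126.7, 222.0]
orientation: [0.762, 0.648, -0.001, 0.003]
ft_force: [0.3, 0.3, -0.9]
opening: 0.7
```

Run:
```python
from h import *
s=r.get_state();injig();C=cam('wrist',s)
p,d=r.snapshot('wrist');np.savez('w7.npz',p=p,d=d)
cv2.imwrite('pics/w7.png',cv2.resize(p,(800,600),interpolation=cv2.INTER_CUBIC)[:,:,::-1])
J=lambda x,y,z:[*(JM@[x,y]+Jt),z]
print('home tube',(proj(C,[J(10,-3.5,36),J(40,-3.5,36),J(40,71.5,36),J(10,71.5,36)])/.7).round().tolist())
W=cloud(C,d);xj=(W[...,:2]-Jt)@JM
hsv=cv2.cvtColor(p,cv2.COLOR_RGB2HSV)
y=(hsv[...,0]>18)&(hsv[...,0]<35)&(hsv[...,1]>150)&(hsv[...,2]>100)&(xj[...,0]>-60)&(xj[...,0]<20)&(xj[...,1]<75)
q=rect(y,C,32);print('gate',((cv2.boxPoints(q)-Jt)@JM).round(1).tolist())
m=(W[...,2]>26)&(W[...,2]<44)&(xj[...,0]>8)&(xj[...,0]<46)&(xj[...,1]>-15)&(xj[...,1]<85)&(hsv[...,1]<140)
q=rect(cv2.morphologyEx(m.astype(np.uint8),2,np.ones((3,3))),C,36);print('tube',((cv2.boxPoints(q)-Jt)@JM).round(1).tolist())
```

```text
tcp jig [ -37.  -193.3] z 222.0 yaw err -0.0176 tilt [ 0.0026 -0.0051] F jig [0.3 0.4] -0.9 t 15.27
home tube [[467.0, -47.0], [518.0, -47.0], [520.0, -188.0], [468.0, -188.0]]
gate [[-199.7, -436.0], [162.4, -443.4], [163.2, -402.3], [-198.9, -394.8]]Traceback (most recent call last):
  File "<stdin>", line 12, in <module>
  File "h.py", line 25, in rect
    cs=cv2.findContours(m.astype(np.uint8),0,2)[0]; c=max(cs,key=cv2.contourArea).reshape(-1,2)
                                                      ~~~^^^^^^^^^^^^^^^^^^^^^^^^
ValueError: max() iterable argument is empty
```

View pics/w7.png

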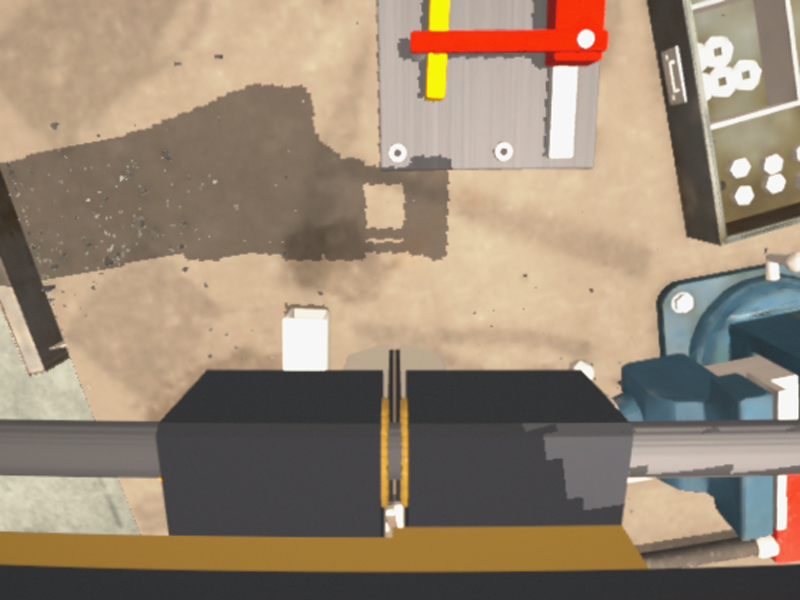

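The outer arm's pin side (430,42) sits over the gate tip at (435,95), so the gate is held. I move back a bit to see the bay and take the last checks.

Request:
{"method": "drive_tool", "body": {"moves": [[[0,0,0,0.08,0,-0.02,0],[0,0,0,0.16,0,-0.04,0],[0,0,0,0.2,0,-0.05,0],[0,0,0,0.2,0,-0.05,0],[0,0,0,0.2,0,-0.05,0]]]}}

```text
clock: 15.73
tcp_pos: [580.3, -22.7, 246.4]
orientation: [0.759, 0.651, -0.0, 0.002]
ft_force: [-0.6, -0.4, -0.8]
opening: 0.6
```

Run:
```python
from h import *
s=r.get_state();injig();C=cam('wrist',s)
p,d=r.snapshot('wrist');W=cloud(C,d);xj=(W[...,:2]-Jt)@JM
hsv=cv2.cvtColor(p,cv2.COLOR_RGB2HSV)
y=(hsv[...,0]>18)&(hsv[...,0]<35)&(hsv[...,1]>150)&(hsv[...,2]>100)&(xj[...,0]>-60)&(xj[...,0]<12)&(xj[...,1]<75)&(xj[...,1]>-110)
k=(onz(C,np.argwhere(y)[:,::-1],32)[:,:2]-Jt)@JM;q=np.polyfit(k[:,1],k[:,0],1);print('gate slope',q.round(4),'-> angle',.92-np.arctan(q[0]).round(3),'tip y',k[:,1].min().round(1))
m=((W[...,2]>26)&(W[...,2]<44)&(xj[...,0]>8)&(xj[...,0]<46)&(xj[...,1]>-15)&(xj[...,1]<85)&(hsv[...,1]<140)).astype(np.uint8)
q=rect(cv2.morphologyEx(m,2,np.ones((3,3))),C,36);print('tube',((cv2.boxPoints(q)-Jt)@JM).round(1).tolist(),'z',np.median(W[...,2][m>0]))
red=(((hsv[...,0]<6)|(hsv[...,0]>174))&(hsv[...,1]>150)&(hsv[...,2]>70)&(abs(xj[...,0]+35)<5)&(abs(xj[...,1])<130))
k=(onz(C,np.argwhere(red)[:,::-1],50)[:,:2]-Jt)@JM;print('arms y at x=-35',np.histogram(k[:,1],bins=np.arange(-120,40,8)))
t,_=r.snapshot('top');sc,_=r.snapshot('scene')
cv2.imwrite('pics/end.png',np.vstack([cv2.resize(p,(400,300)),cv2.resize(t[90:300,100:440],(400,247))])[:,:,::-1])
o=np.load('top0.npz')['p'];df=np.abs(t.astype(int)-o).max(2)
for n,(u,v) in dict(tin=(175,241),pipe=(388,168),magnet=(163,216)).items(): print(n,'mean diff',df[v-14:v+15,u-14:u+15].mean().round(1),(df[v-14:v+15,u-14:u+15]>50).sum())
```

```text
tcp jig [-36.  -88.1] z 246.4 yaw err -0.0093 tilt [ 0.0024 -0.0037] F jig [-0.5 -0.5] -0.8 t 15.73
gate slope [ 0.0141 -6.0632] -> angle 0.906 tip y -357.4
tube [[7.6, 23.2], [39.4, 23.1], [39.5, 77.9], [7.7, 78.0]] z 34.56232920158001
arms y at x=-35 (array([ 0,  0,  0,  0,  0,  0,  0,  1,  5,  1,  0,  1,  1,  1,  0,  1, 81,
       58,  0]), array([-120, -112, -104,  -96,  -88,  -80,  -72,  -64,  -56,  -48,  -40,
        -32,  -24,  -16,   -8,    0,    8,   16,   24,   32]))
tin mean diff 6.0 0
pipe mean diff 5.9 0
magnet mean diff 6.3 0
```

View pics/end.png

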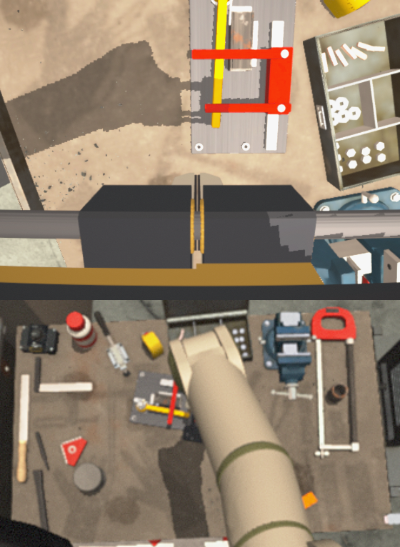

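Request:
{"method": "drive_tool", "body": {"moves": [[[0,0,0,0.06,0,0.02,0],[0,0,0,0.11,0,0.04,0],[0,0,0,0.11,0,0.06,0],[0,0,0,0.11,0,0.06,0],[0,0,0,0.11,0,0.06,0]]]}}

```text
clock: 16.3
tcp_pos: [588.0, 26.0, 214.8]
orientation: [0.761, 0.648, -0.002, 0.002]
ft_force: [-0.5, 0.2, 0.2]
opening: 0.6
```

Run:
```python
from h import *
s=r.get_state();injig();C=cam('wrist',s)
p,d=r.snapshot('wrist');hsv=cv2.cvtColor(p,cv2.COLOR_RGB2HSV)
ye=(hsv[...,0]>18)&(hsv[...,0]<35)&(hsv[...,1]>150)&(hsv[...,2]>100)
v,u=np.mgrid[:420,:560];k=((onz(C,np.c_[u.ravel(),v.ravel()],32)[:,:2]-Jt)@JM).reshape(420,560,2)
ye&=(abs(k[...,0]+5)<25)&(k[...,1]<70)&(k[...,1]>-92)
E_=np.array([(c:=k[r_][ye[r_]])[[0,-1]] for r_ in range(420) if ye[r_].sum()>8])
for i in (0,1):q=np.polyfit(E_[:,i,1],E_[:,i,0],1);print('gate edge',q.round(4),'angle',round(.92-np.arctan(q[0]),3),'y',E_[[0,-1],i,1].round(1))
J=lambda x,y,z:[*(JM@[x,y]+Jt),z]
print('home tube in crop px',((proj(C,[J(10,-3.5,36),J(40,-3.5,36),J(40,71.5,36),J(10,71.5,36)])-[200,0])*800/280).round().tolist())
cv2.imwrite('pics/end2.png',cv2.resize(p[:210,200:480],(800,600),interpolation=cv2.INTER_CUBIC)[:,:,::-1])
```

```text
tcp jig [-35.4 -38.8] z 214.8 yaw err -0.0163 tilt [-0.001  -0.0058] F jig [-0.5  0.1] 0.2 t 16.3
gate edge [  0.0449 -11.3527] angle 0.875 y [ 69.6 -82.5]
gate edge [0.0513 0.5446] angle 0.869 y [ 69.4 -82.6]
home tube in crop px [[358.0, 430.0], [451.0, 429.0], [459.0, 181.0], [361.0, 182.0]]
```

View pics/end2.png

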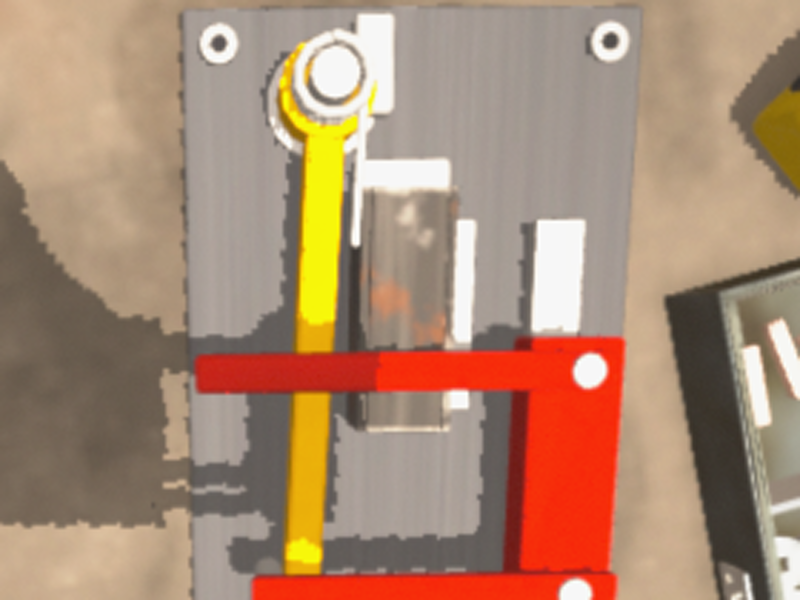

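The gate rests at 0.87 rad on the pin. The tube at (362–455, 187–430) matches its home outline. The pin side shows at (268,565), just in front of the gate.

```bash
python3 -c "
from plant import r
print(r.job_done())"
```

```text
the job is handed in; nothing more can be done
None
```

The job is done and handed in at about 16.4 s of the 64 s allowed. The tube lies home in the bay and the gate is held by the catch alone.

I picked up the rusty tube, laid it in the bay and pressed it against the fence and the end stop. I then closed the gate to its hard stop with the shut fingers and slid the catch across while holding the gate wound. After that I let go and lifted clear.

| Check | Result |
|---|---|
| Tube | Matches its home outline within about 2 mm |
| Gate, let go | 0.869–0.875 rad; about 0.875 expected when resting on the pin |
| Catch | About 43 mm, at least 28 needed (measured while the finger was still on it) |
| Tin, pipe offcut, magnet | No change between the top pictures before and after |
| Wrist force at the end | About 0 N |

Two earlier checks failed and were repeated:
- **Final pass from farther out:** it gave spoiled figures for the gate (0.906 rad) and the tube, because the masks took in other pixels and the catch arm hid part of the tube. The closer look above replaced it.
- **One top picture:** the arm hid the fixture, so I measured the catch with the wrist camera instead.

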